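# Screw the shaker top back on the seasoning jar

### The job

The metal shaker top is lying on its side on the cutting board. Stand it upright there, open end down, and let go of it; then take it again, put it on the neck of the amber jar in the wooden caddy and screw it on (clockwise) until it is fully home, and let go. It will only screw on once you have turned it back (anticlockwise) until you feel it drop into the thread. Leave the bowl, the bottle and the brush where they are.

Things in the scene. Friction and masses are not known exactly. Their poses are not given: they have to be found in the camera images.
- cap: Shaker top of plain aluminium, about 70 g: straight eight-sided skirt, 58 mm across flats (flats 24 mm wide), 38 mm tall, plus a 5 mm perforated dome. Origin: centre of the open end; z along its axis to the dome; x and y point at middles of flats, with a flat every 45 degrees. Starts lying on one flat on the board, z level, origin 29 mm above the board, two flats upright at its sides.
- cap_lugs (a point): Point inside the shaker top, on its axis, 4 mm from the open end, level with the undersides of its three lugs (7 mm wide, 3.5 mm thick, 120 degrees apart, the first towards the top's +x, reaching in to 42 mm across). The hollow is 51 mm across and 34 mm deep. Same axes as the top.
- board: Bamboo cutting board, 300 mm (x) by 280 mm (y), 18 mm thick, fixed; origin at the centre of its underside.
- caddy: Dark wooden caddy, 92 mm square, 45 mm high, fixed to the counter; origin at the centre of its underside. The open amber jar (68 mm wide, shoulder ending 79 mm above the counter) stands in it and can neither turn nor lift. The jar's thread may start at any angle, not tied to the caddy's yaw.
- mouth (a point): Centre of the jar's mouth, the jar's highest point, 120 mm above the counter, on its upright axis. Fixed to the caddy. The neck is 30 mm across here and widens to 39 mm over the first 8 mm. Home, the shaker top's ceiling lies on the mouth: its origin 34 mm below this point.
- thread_top (a point): On the jar's axis, 18 mm below the mouth: the level upper edge of the three-start thread, 47.4 mm across. Set on the neck, the top's lugs rest here, its origin 22 mm below the mouth (up to 3 mm higher if on a stop rib, or lower if the lugs meet the gaps). Ribs stop it turning clockwise here; anticlockwise (from above) it comes to a gap within 100 degrees.
- thread_start (a point): On the jar's axis, 25.5 mm below the mouth: floor of the thread's gaps. In a gap (22 degrees of room for the lugs) the top is free to sink 7.5 mm, its origin 29.5 mm below the mouth; turning further back is blocked. Clockwise, with light downward pressure, it goes down 4.5 mm more and lies home after 69 to 91 degrees, with a hard stop a few degrees further.
- bowl: Bystander: glass bowl, 96 mm across, 45 mm high, on the far part of the board; origin at the centre of its foot.
- bottle: Bystander: closed amber bottle, 54 mm across, 110 mm high, standing beyond the caddy; origin at the centre of its base.
- brush: Bystander: basting brush 240 mm long lying on the counter beyond the work; origin at the underside of its middle.
Not all that is in view belongs to the job. Of the things that look like the cap, the smallest one is meant.

How it is judged:
On the way, in this order (a step that is already met when the one before it is completed fails the run):
1. the shaker top stands upright on the board, open end down, let go (angle between cap's own z axis and vertical below 0.1 rad and z of cap in the frame of board between 0.012 and 0.022 m and contact force between cap and the arm below 0.05 N and contact force between cap and the fingers below 0.05 N and linear speed of cap below 0.02 m/s), for 0.15 s.
2. the shaker top is on the jar's neck (horizontal distance between cap and mouth below 0.006 m and z of cap in the frame of mouth below -0.015 m and angle between cap's own z axis and vertical below 0.15 rad).
At the end, for the whole second after the job is handed in: The shaker top is screwed fully home on the jar: its open end at least 32.7 mm below the mouth (34 mm when home), centred within 4 mm, upright within 0.06 rad, at rest and let go (z of cap in the frame of mouth below -0.0327 m and horizontal distance between cap and mouth below 0.004 m and angle between cap's own z axis and vertical below 0.06 rad and linear speed of cap below 0.02 m/s); the robot touches nothing.
It fails at once if the bowl is moved more than 30 mm (distance of bowl from where it was at the start of the episode above 0.03 m).
It fails at once if the bottle is moved more than 30 mm or knocked over (distance of bottle from where it was at the start of the episode above 0.03 m or angle between bottle's own z axis and vertical above 0.5 rad).
It fails at once if the brush is moved more than 30 mm (distance of brush from where it was at the start of the episode above 0.03 m).
It also fails if it takes over 72 s, if anything falls off the work surface, if the arm or the gripper's body presses on something with over 40 N, if the wrist force passes 120 N, or if a joint passes its speed limit or range.

### The arm

A 7-joint arm with a two-finger parallel gripper is mounted at the origin on the work surface. World frame = base frame: x ahead of the robot, y to its left, z up, the work surface at z = 0. Lengths are in m, angles in rad, forces in N, time in s.
With the tool pointing down it reaches from about 0.4 to 0.85 m from the base axis. Payload 10.4 kg.
Tool frame: the origin (TCP) lies on the centre line of the jaws, within the pads' length; the fingertips stand 8 mm ahead of it and the grasp point (between the pads) lies 11 mm behind it (r.finger_overhang is the distance from the TCP to the fingertips, in m); z points along the fingers, y is the line along which they close (so a half turn about z gives the same grasp; the last joint's range is limited). The gripper opens to 87 mm and grips with 3 to 60 N. Pads are 19 mm wide; open, the fingers measure 117 mm over their backs; the gripper's body (75 mm by 190 mm) begins 51 mm behind the grasp point.
Start: joints at [1.226, 0.332, -0.065, 1.46, 0.022, 1.35, -0.088], TCP at [0.198, -0.593, 0.231] pointing down, gripper open.
Joint ranges: [-2.6, 2.6], [-0.5, 2.12], [-1.47, 1.34], [0.16, 2.42], [-1.27, 4.41], [0.06, 2.06], [-2.6, 2.6]. Speed limits (rad/s): [2.22, 2.22, 2.79, 2.79, 3.14, 3.14, 3.14].

### API

Orientations are given as a unit quaternion [x, y, z, w].
In Python, from bench import r, vision gives the robot as it stands.
- The arm moves only by the tool drive_tool, never from a script. Its argument "series" is a list of rows, each a list of 2 entries, a list of its own where there are three numbers: the shift along the world's x, y, z in cm, then the turn about the world's z in degrees. A call has exactly 10 rows; each row shifts and turns the commanded pose from where the row before left it; what a row does not reach is not made up. A row lasts 1/8 s, in which the tool goes at most 62.5 mm and 10.7 degrees, less where a joint would pass 70% of its speed; a pose out of reach is approached as far as the arm can. A call with a gripper value outside its range is refused whole. "hand" is the closure, from 0 (fully open) to 1 (shut), set as the call begins (left out, the last holds). The fingers move at their own pace and stop on an object; "newtons" is the grip in N (left out, the last holds). Time passes only in rows, so rows that do not move let the fingers close, or fill a call up. It gives the time, the measured TCP pose, the force, the opening and the grip force at its end, in the units of the state.
- r.read_state(): the state, without advancing time (a new reading comes with each control period).
- vision.camera(name): name is "scene" or "top" or "wrist"; returns a dict with "color" (400x640x3 uint8, red, green, blue), "intrinsics" (3x3 intrinsics, pixels), "R" (3x3) and "t" (3): a world point X has camera coordinates R X + t; the wrist camera has in their place "mount" (4x4, takes a point from camera to tool coordinates, whose origin is the TCP and whose axes are the flange's). Camera axes: x right, y down, z forward; pixel columns grow to the right and rows downward; lengths in m; the calibration is good to about 2 mm. A picture is of the moment at which its call begins: read the wrist's pose just before it. There is no depth.
- r.close_job(): hands the job in; it is judged then, once.
The state is a dict: "time": time; "joint_positions": joint angles; "joint_vel": joint speeds; "joint_torque": joint torques, N m; "ee_pos": TCP position; "eef_rot": TCP orientation; "ft_force": force on the tool from outside, world axes, zero at the start; "torque": the same for the moment, N m; "width": finger opening in m; "grip_force": force on a finger pad.
Only numpy, scipy, OpenCV 4.12 (cv2) and the standard library are available. Lean on these libraries where they do the work, as an engineer would, in place of code of your own. Each camera call takes 0.05 s, during which the arm holds its last target. There are 200 camera calls.

## Working session

There is one attempt and no reset: what is moved stays moved. The work goes in short steps, Python scripts to look and compute and a tool call to move; the robot and the scene stay as the last step left them, time stands still between calls to the robot, and variables do not carry over. Pictures are saved under pics/ and viewed, at most 10 in all, crops included, and the job is handed in when it is done.

Besides the shell and the picture viewer there is one more tool, called in YAML: its name, and indented under it one key for each argument. drive_tool: Moves the arm, as the interface text tells. Its arguments: {"type":"object","properties":{"series":{"type":"array"},"hand":{"type":"number"},"newtons":{"type":"number"}},"required":["series"]}

```bash
ls; mkdir -p pics; python3 - <<'E'
from bench import r,vision
import cv2,numpy as np,pickle
s=r.read_state();print(s)
a=vision.camera("scene");b=vision.camera("top")
pickle.dump((a,b),open('v0.pkl','wb'))
for c in(a,b):print(c['intrinsics'].tolist(),c['R'].tolist(),c['t'].tolist())
cv2.imwrite('pics/scene0.png',a['color'][...,::-1]);cv2.imwrite('pics/top0.png',b['color'][...,::-1])
E
```

```text
pics
{'time': 0.0, 'joint_positions': array([ 1.22641969,  0.33287543, -0.06474361,  1.46095119,  0.02159923,
        1.3498728 , -0.08848168]), 'joint_vel': array([-0.00077143,  0.0009464 , -0.00022273, -0.00148841, -0.00132612,
       -0.00090948,  0.00184113]), 'joint_torque': array([-2.89592197e-05, -6.23254609e+01,  2.50173389e-02, -3.89903176e+01,
       -6.12600334e-02,  3.98923340e-02,  1.90589103e-04]), 'ee_pos': array([ 0.19756008, -0.59256105,  0.2297471 ]), 'eef_rot': array([ 9.87078668e-01,  1.60234844e-01, -1.37536527e-04, -6.91990705e-04]), 'ft_force': array([ 0.44182527, -0.11197184, -0.15563715]), 'torque': array([ 0.05961832, -0.00958156, -0.00559387]), 'grip_force': 0.0, 'width': 0.0871149183726004}
[[498.869679578058, 0.0, 312.213383540199], [0.0, 498.869679578058, 191.91941639203958], [0.0, 0.0, 1.0]] [[0.5161416234644316, 0.8564880154690072, 0.005109196166022124], [0.45211184643823427, -0.2673780648190086, -0.8509429174532523], [-0.7274563236632917, 0.44151698700231695, -0.5252333265803728]] [-0.3229354426145251, -0.18785533258347456, 1.4714594966287486]
[[511.29183516248486, 0.0, 315.76336451513936], [0.0, 511.29183516248486, 199.29502803085234], [0.0, 0.0, 1.0]] [[0.0170844453581623, -0.9996178867488884, -0.021730214414286252], [-0.9959769774468014, -0.015102104581458536, -0.08832772403466882], [0.08796580087021255, 0.023151823446492917, -0.9958544125264319]] [0.008530964403558385, 0.6159004774177846, 0.9945615972010464]
```

View pics/scene0.png

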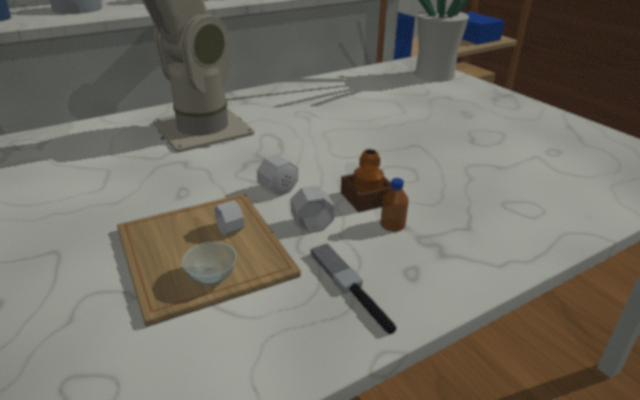

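View pics/top0.png

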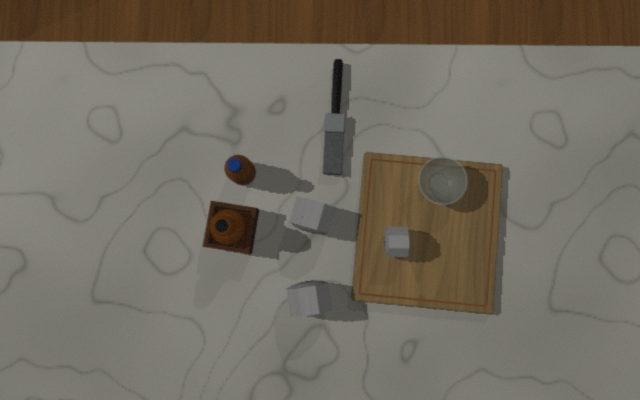

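Candidates in the scene view: (278,174) and (313,208) on the counter, and (230,217) on the board. The last is the smallest and the only one on the board, so it fits. I'll confirm it in an enlarged crop.

```bash
cat > h.py <<'E'
import numpy as np,cv2,pickle
def ray(c,u,v):
    d=np.linalg.inv(c['intrinsics'])@[u,v,1.]
    R,t=c['R'],c['t']
    return -R.T@t, R.T@d
def onz(c,u,v,z):
    o,d=ray(c,u,v); return o+d*(z-o[2])/d[2]
def tri(rays):
    A=np.zeros((3,3));b=np.zeros(3)
    for o,d in rays:
        d=d/np.linalg.norm(d);P=np.eye(3)-np.outer(d,d);A+=P;b+=P@o
    x=np.linalg.solve(A,b)
    return x,[np.linalg.norm((np.eye(3)-np.outer(d,d)/(d@d))@(x-o))*1e3 for o,d in rays]
def wcam(s,w):
    from scipy.spatial.transform import Rotation as Ro
    T=np.eye(4);T[:3,:3]=Ro.from_quat(s['eef_rot']).as_matrix();T[:3,3]=s['ee_pos']
    M=np.linalg.inv(T@w['mount']); return dict(color=w['color'],intrinsics=w['intrinsics'],R=M[:3,:3],t=M[:3,3])
def proj(c,X):
    p=c['intrinsics']@(c['R']@np.asarray(X)+c['t']);return p[:2]/p[2]
E
python3 - <<'E'
from h import *
a,b=pickle.load(open('v0.pkl','rb'))
A=cv2.resize(a['color'][170:290,160:280],(400,400),interpolation=3)
B=cv2.resize(b['color'][205:275,365:435],(400,400),interpolation=3)
cv2.imwrite('pics/crop1.png',np.hstack([A,B])[...,::-1])
E
```

```text
(no output)
```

View pics/crop1.png

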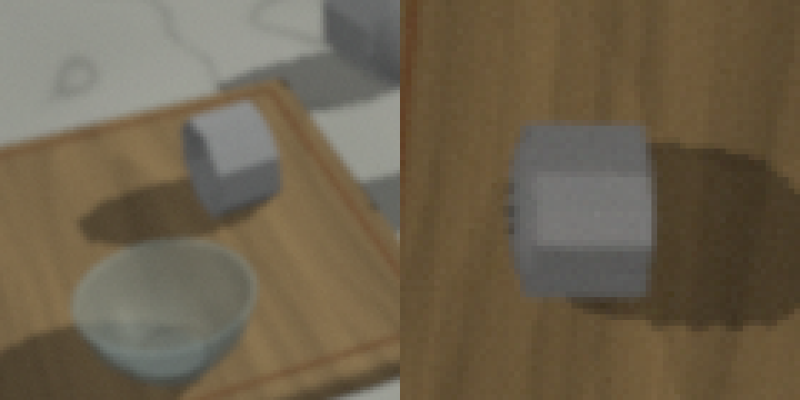

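The crop confirms it: the small cap lies on the board with its axis along world y. The dark hollow faces scene-left (−y) and the perforated dome faces +y. The top flat is centred at about (230.5,211) in scene and (398.8,241.7) in top. Next I'll triangulate this and the jar mouth.

```bash
python3 - <<'E'
from h import *
a,b=pickle.load(open('v0.pkl','rb'))
print('captop',tri([ray(a,230.5,211.1),ray(b,398.8,241.7)]))
for p in[(388.6,235.3),(409,235.3),(409,248.2),(388.6,248.2)]:print(onz(b,*p,.076).round(4))
# mouth: dark pixels
for n,c,(y0,y1,x0,x1) in(('s',a,(145,165,355,385)),('t',b,(212,240,208,240))):
    g=cv2.cvtColor(c['color'],6)[y0:y1,x0:x1]; m=(g<g.min()+20).astype(np.uint8)
    k,l,st,ce=cv2.connectedComponentsWithStats(m);i=1+np.argmax(st[1:,4]);print(n,g.min(),st[i],ce[i]+[x0,y0])
    if n=='s':ps=ce[i]+[x0,y0]
    else:pt=ce[i]+[x0,y0]
print('mouth',tri([ray(a,*ps),ray(b,*pt)]),onz(a,*ps,.12),onz(b,*pt,.12))
print('board',[onz(b,u,v,.018)[:2].round(3) for u,v in((366,153),(502,165),(492,311),(353,300))])
print('bowl',onz(b,443,181,.06),'bottle',onz(b,235,166,.11))
print('decoys',onz(b,307,215,.08),onz(b,303,298,.08))
E
```

```text
captop (array([ 0.53520344, -0.13895989,  0.06281684]), [np.float64(3.5538312193075674), np.float64(3.5538312193076074)])
[ 0.5453 -0.1212  0.076 ]
[ 0.546  -0.1595  0.076 ]
[ 0.5218 -0.1595  0.076 ]
[ 0.5211 -0.1213  0.076 ]
s 26 [  6   6  18  14 163] [368.84662577 158.7791411 ]
t 14 [ 18   5  14  23 148] [234.08783784 228.24324324]
mouth (array([0.55787465, 0.17398559, 0.10458433]), [np.float64(8.90311092401389), np.float64(8.90311092401371)]) [0.58352843 0.16473789 0.12      ] [0.5525434 0.16358   0.12     ]
board [array([ 0.712, -0.082]), array([ 0.691, -0.355]), array([ 0.402, -0.331]), array([ 0.418, -0.058])]
bowl [ 0.6519698 -0.2273141  0.06     ] bottle [0.6680562  0.16730933 0.11      ]
decoys [0.58097306 0.03330098 0.08      ] [0.42595277 0.03787988 0.08      ]
```

drive_tool:
  series:
    - [[3.3,4.5,0.2],7.15]
    - [[3.3,4.5,0.2],7.15]
    - [[3.3,4.5,0.2],7.15]
    - [[3.3,4.5,0.2],7.15]
    - [[3.3,4.5,0.2],7.15]
    - [[3.3,4.5,0.2],7.15]
    - [[3.3,4.5,0.2],7.15]
    - [[3.3,4.5,0.2],7.15]
    - [[3.3,4.5,0.2],7.15]
    - [[3.3,4.5,0.2],7.15]
  hand: 0

```text
time: 1.35
ee_pos: [0.5283, -0.1415, 0.2505]
eef_rot: [0.706, 0.708, -0.0, -0.0]
ft_force: [-0.7, -0.0, 0.5]
width: 0.0867
grip_force: 0.0
```

```bash
python3 - <<'E'
from bench import r,vision
from h import *
s=r.read_state();w=vision.camera('wrist');c=wcam(s,w);pickle.dump(c,open('w1.pkl','wb'))
print(s['time'],s['ee_pos'],s['eef_rot'],s['joint_positions'].round(2),w['mount'].round(3).tolist(),w['intrinsics'].tolist())
print(proj(c,[.5335,-.14,.076]))
cv2.imwrite('pics/w1.png',w['color'][...,::-1])
E
```

```text
1.35 [ 0.52833251 -0.14148848  0.25048576] [ 7.06165383e-01  7.08046920e-01 -1.02242652e-04 -5.95338998e-07] [ 0.68  0.2  -0.57  1.62  0.11  1.36  0.1 ] [[-0.001, -0.966, -0.26, 0.071], [1.0, -0.001, -0.001, -0.0], [0.0, -0.26, 0.966, -0.154], [0.0, 0.0, 0.0, 1.0]] [[280.19841176617535, 0.0, 314.50782643545597], [0.0, 280.19841176617535, 195.5956926403796], [0.0, 0.0, 1.0]]
[319.31366719 180.26802363]
```

View pics/w1.png

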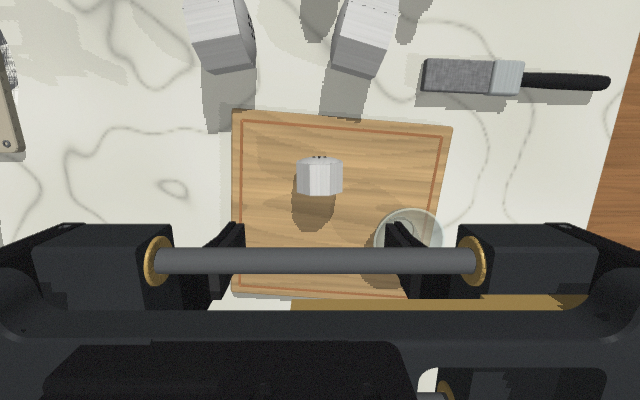

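Wrist view: the cap is at (319,177) with the dome (dark holes) towards image-up, which is +y. The open end points down towards the gripper and the bowl sits at (408,235), clear. Next I'll refine the cap's position from its bright top flat.

```bash
python3 - <<'E'
from h import *
a,b=pickle.load(open('v0.pkl','rb'));c=pickle.load(open('w1.pkl','rb'))
h=cv2.cvtColor(c['color'],cv2.COLOR_RGB2HSV)[145:215,280:360]
m=((h[...,1]<40)&(h[...,2]>90)).astype(np.uint8)
k,l,st,ce=cv2.connectedComponentsWithStats(m);i=1+np.argmax(st[1:,4]);print(st[i],ce[i]+[280,145])
q=(l==i); 
for v in range(8,56,4):
    u=np.where(q[v])[0]
    if len(u):print(v+145,u.min()+280,u.max()+280,h[v,u.min():u.max()+1,2][::4])
E
```

```text
[  16   11   47   40 1696] [319.11792453 175.7759434 ]
157 308 332 [168 134 172 134 104 175 175]
161 297 341 [169 170 179 185 195 196 196 193 196 195 184 172]
165 296 342 [163 158 161 158 211 209 205 210 209 185 184 182]
169 296 342 [162 160 159 162 213 208 210 210 213 188 187 181]
173 297 342 [159 161 160 172 213 214 208 209 209 187 184 184]
177 297 342 [157 164 157 169 215 210 207 207 206 186 184 183]
181 297 342 [158 159 159 171 213 212 210 212 205 186 183 187]
185 297 341 [159 162 157 175 214 212 207 209 205 183 183 185]
189 297 341 [157 160 159 162 213 211 204 210 203 186 182 186]
193 301 336 [154 158 159 213 210 204 210 204 186]
```

```bash
python3 - <<'E'
from h import *
a,b=pickle.load(open('v0.pkl','rb'));c=pickle.load(open('w1.pkl','rb'))
v=cv2.cvtColor(c['color'],cv2.COLOR_RGB2HSV)[...,2].astype(int); s=cv2.cvtColor(c['color'],cv2.COLOR_RGB2HSV)[...,1]
m=((v>198)&(s<40)).astype(np.uint8)
k,l,st,ce=cv2.connectedComponentsWithStats(m);i=l[177,320]
cn,_=cv2.findContours((l==i).astype(np.uint8),0,2);rr=cv2.minAreaRect(cn[0]);print(st[i],ce[i],rr)
u,w=ce[i]
print(tri([ray(c,u,w),ray(b,398.8,241.7)]),onz(c,u,w,.076))
print([onz(c,*p,.076).round(4)[:2] for p in cv2.boxPoints(rr)])
E
```

```text
[310 162  20  34 622] [319.42604502 178.96945338] ((319.5, 178.5), (33.0, 19.0), 90.0)
(array([ 0.53399675, -0.14438387,  0.04717717]), [np.float64(0.1432117869699053), np.float64(0.1432117869700742)]) [ 0.53362451 -0.13841675  0.076     ]
[array([ 0.5224, -0.1181]), array([ 0.5448, -0.1181]), array([ 0.5454, -0.1582]), array([ 0.5223, -0.1583])]
```

drive_tool:
  series:
    - [[0.55,-0.75,-3],0]
    - [[0,0,-4],0]
    - [[0,0,-4],0]
    - [[0,0,-4],0]
    - [[0,0,-3],0]
    - [[0,0,-1.5],0]
    - [[0,0,-1],0]
    - [[0,0,0],0]
    - [[0,0,0],0]
    - [[0,0,0],0]

```text
time: 2.65
ee_pos: [0.5337, -0.1506, 0.0464]
eef_rot: [0.708, 0.707, 0.0, 0.001]
ft_force: [0.5, -0.4, 0.0]
width: 0.087
grip_force: 0.0
```

drive_tool:
  series:
    - [[0,0,0],0]
    - [[0,0,0],0]
    - [[0,0,0],0]
    - [[0,0,0],0]
    - [[0,0,0],0]
    - [[0,0,0],0]
    - [[0,0,0],0]
    - [[0,0,0],0]
    - [[0,0,0],0]
    - [[0,0,0],0]
  hand: 1
  newtons: 6

```text
time: 3.9
ee_pos: [0.5332, -0.1505, 0.0456]
eef_rot: [0.708, 0.707, 0.0, 0.0]
ft_force: [1.0, -1.0, -0.8]
width: 0.0575
grip_force: 6.0
```

drive_tool:
  series:
    - [[0,0,-0.1],0]
    - [[0,-0.3,-0.05],0]
    - [[0,-0.4,0],0]
    - [[0,-0.4,0],0]
    - [[0,-0.4,0],0]
    - [[0,-0.4,0],0]
    - [[0,-0.4,0],0]
    - [[0,-0.4,0],0]
    - [[0,0,0],0]
    - [[0,0,0],0]

```text
time: 5.15
ee_pos: [0.5336, -0.1777, 0.0444]
eef_rot: [0.708, 0.707, 0.0, 0.0]
ft_force: [0.1, 0.1, 6.1]
width: 0.058
grip_force: 6.0
```

```bash
python3 - <<'E'
from bench import r,vision
from h import *
s=r.read_state();a=vision.camera('scene');w=vision.camera('wrist')
A=cv2.resize(a['color'][130:290,120:330],(788,600),interpolation=3)[:, :]
cv2.imwrite('pics/s2.png',A[...,::-1])
E
```

```text
(no output)
```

View pics/s2.png

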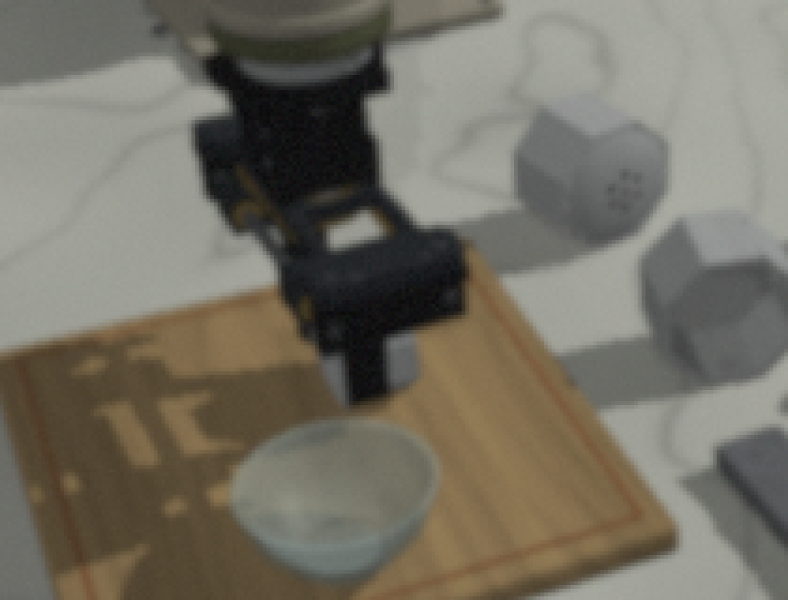

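The view shows the cap still between the fingers and essentially untipped, so dragging only made it slide. I'll grip harder and roll it over the board's −y edge instead.

drive_tool:
  series:
    - [[0,0,0],0]
    - [[0,0,0],0]
    - [[0,0,1.2],0]
    - [[0,-2.8,0],-1]
    - [[0,-3,0],-1]
    - [[0,-3,0],-1]
    - [[0,-3,0],-1]
    - [[0,-3,0],-0.4]
    - [[0,-3,0],0]
    - [[0,0,0],0]
  newtons: 25

```text
time: 6.5
ee_pos: [0.5313, -0.3602, 0.0553]
eef_rot: [0.736, 0.677, -0.001, -0.0]
ft_force: [-0.2, -0.1, -0.4]
width: 0.0579
grip_force: 25.0
```

```bash
python3 - <<'E'
from bench import r,vision
from h import *
s=r.read_state();a=vision.camera('scene');b=vision.camera('top')
print(s['ee_pos'],proj(a,s['ee_pos']),proj(b,s['ee_pos']))
u,v=proj(a,s['ee_pos']).astype(int);A=cv2.resize(a['color'][v-50:v+50,u-50:u+50],(400,400),interpolation=3)
u,v=proj(b,s['ee_pos']).astype(int);B=cv2.resize(b['color'][v-50:v+50,u-50:u+50],(400,400),interpolation=3)
cv2.imwrite('pics/s3.png',np.hstack([A,B])[...,::-1])
E
```

```text
[ 0.5313315  -0.36023167  0.05532094] [113.66070351 248.44007357] [512.62159643 244.92030195]
```

View pics/s3.png

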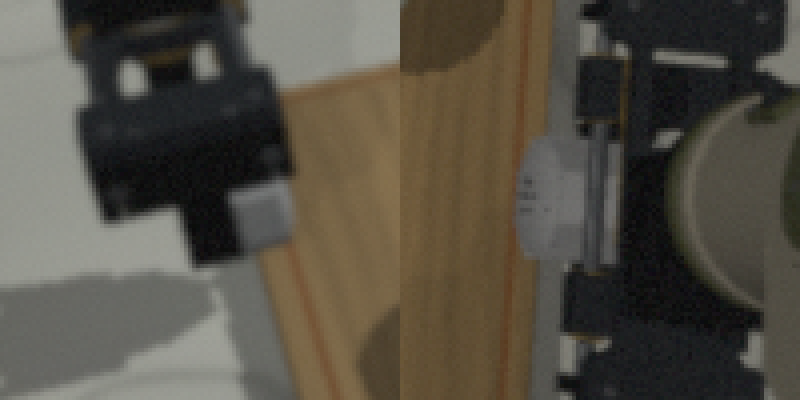

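The cap is held level, with the dome at crop-left (520,195), and the grip point is just past the board edge at about (500.5,245) in top. Next I'll compute the edge position.

```bash
python3 - <<'E'
from h import *
a,b=pickle.load(open('v0.pkl','rb'))
c=b['color'];
for v in(225,245,260):
    h=cv2.cvtColor(c,cv2.COLOR_RGB2HSV)[v,485:515];u=485+np.where(h[:,1]>60)[0].max()+1;print(v,u,onz(b,u,v,.018),h[:,1][::2])
E
```

```text
225 499 [ 0.57063284 -0.34735781  0.018     ] [119 117 120 143 128 114 117  40  18  18  17  21  19  18  17]
245 498 [ 0.53089023 -0.34481814  0.018     ] [121 118 131 133 116 121  64  18  18  15  15  18  24  18  16]
260 496 [ 0.50121523 -0.34046706  0.018     ] [115 111 149 131 124 115  25  21  18  18  14  19  18  16  18]
```

drive_tool:
  series:
    - [[0,0,-0.8],0]
    - [[0,0,-0.3],0]
    - [[0,-0.2,-0.25],0]
    - [[0,-0.2,-0.17],0]
    - [[0,-0.2,-0.17],0]
    - [[0,-0.2,-0.3],0]
    - [[0,-0.3,-0.43],0]
    - [[0,-0.25,-0.48],0]
    - [[0,0,0],0]
    - [[0,0,0],0]

```text
time: 7.85
ee_pos: [0.5331, -0.3706, 0.0281]
eef_rot: [0.734, 0.679, -0.001, 0.001]
ft_force: [-2.5, -3.4, 5.0]
width: 0.0579
grip_force: 25.0
```

```bash
python3 - <<'E'
from bench import r,vision
from h import *
s=r.read_state();a=vision.camera('scene');b=vision.camera('top')
u,v=proj(a,s['ee_pos']).astype(int);A=cv2.resize(a['color'][v-40:v+40,u-40:u+40],(400,400),interpolation=3)
u,v=proj(b,s['ee_pos']).astype(int);B=cv2.resize(b['color'][v-40:v+40,u-40:u+40],(400,400),interpolation=3)
cv2.imwrite('pics/s4.png',np.hstack([A,B])[...,::-1])
E
```

```text
(no output)
```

View pics/s4.png

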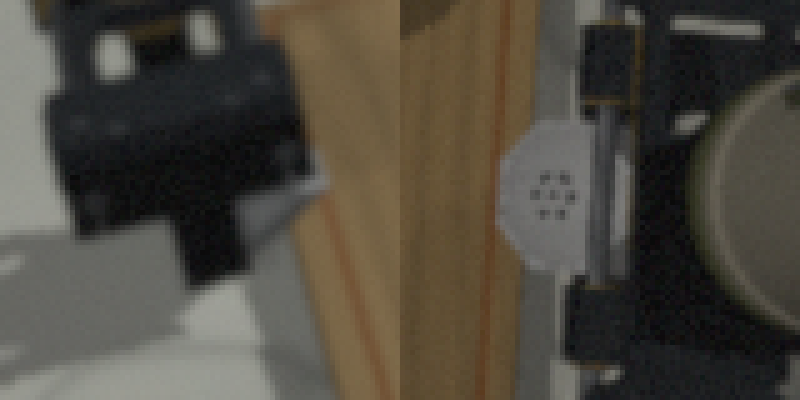

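The view shows the cap tipped about 45–50° with the dome facing up. Next I'll carry it onto the board and press it upright.

drive_tool:
  series:
    - [[0,0,3],0]
    - [[0,3,0],1]
    - [[0,3,0],1]
    - [[0,3,0],1]
    - [[0,0,-1.4],1]
    - [[0,0,-0.3],0]
    - [[0,-0.3,-0.3],0]
    - [[0,-0.3,-0.3],0]
    - [[0,-0.3,-0.3],0]
    - [[0,-0.2,-0.2],0]

```text
time: 9.2
ee_pos: [0.533, -0.2914, 0.03]
eef_rot: [0.711, 0.704, -0.0, 0.0]
ft_force: [-6.1, 1.3, 11.9]
width: 0.0579
grip_force: 25.0
```

drive_tool:
  series:
    - [[0,-0.1,0],0]
    - [[0,0,0],0]
    - [[0,0,0],0]
    - [[0,0,0],0]
    - [[0,0,0],0]
    - [[0,0,0],0]
    - [[0,0,0],0]
    - [[0,0,0],0]
    - [[0,0,0],0]
    - [[0,0,0],0]

```text
time: 10.45
ee_pos: [0.5331, -0.2918, 0.0299]
eef_rot: [0.711, 0.704, -0.0, 0.0]
ft_force: [-4.6, 2.3, 8.8]
width: 0.0576
grip_force: 25.0
```

drive_tool:
  series:
    - [[0,-0.1,-0.2],0]
    - [[0,0,0],0]
    - [[0,0,0.2],0]
    - [[0,0,0],0]
    - [[0,0,0],0]
    - [[0,0,0],0]
    - [[0,0,0],0]
    - [[0,0,0],0]
    - [[0,0,0],0]
    - [[0,0,0],0]

```text
time: 11.7
ee_pos: [0.5332, -0.2919, 0.0291]
eef_rot: [0.71, 0.704, 0.0, 0.0]
ft_force: [1.5, -0.5, -1.2]
width: 0.0577
grip_force: 25.0
```

drive_tool:
  series:
    - [[0,0,0],0]
    - [[0,0,0],0]
    - [[0,0,0],0]
    - [[0,0,0],0]
    - [[0,0,0],0]
    - [[0,0,3],0]
    - [[0,0,4],0]
    - [[0,0,4],0]
    - [[0,0,4],0]
    - [[0,0,2],0]
  hand: 0

```text
time: 12.95
ee_pos: [0.5339, -0.2922, 0.2014]
eef_rot: [0.71, 0.704, 0.0, 0.001]
ft_force: [-0.6, -0.1, 0.1]
width: 0.0867
grip_force: 0.0
```

```bash
python3 - <<'E'
from bench import r,vision
from h import *
s=r.read_state();w=vision.camera('wrist');a=vision.camera('scene')
c=wcam(s,w);pickle.dump((c,a),open('w2.pkl','wb'));print(s['ee_pos'],proj(c,[.533,-.29,.06]))
u,v=proj(a,[.533,-.28,.04]).astype(int);A=cv2.resize(a['color'][v-40:v+40,u-40:u+40],(400,400),interpolation=3)
u,v=proj(c,[.533,-.28,.05]).astype(int);v=max(v,80)
B=cv2.resize(w['color'][v-80:v+80,u-80:u+80],(400,400),interpolation=3)
print(u,v);cv2.imwrite('pics/s5.png',np.hstack([A,B])[...,::-1])
E
```

```text
[ 0.53385437 -0.29219106  0.20135521] [313.88214783 185.8078129 ]
313 174
```

View pics/s5.png

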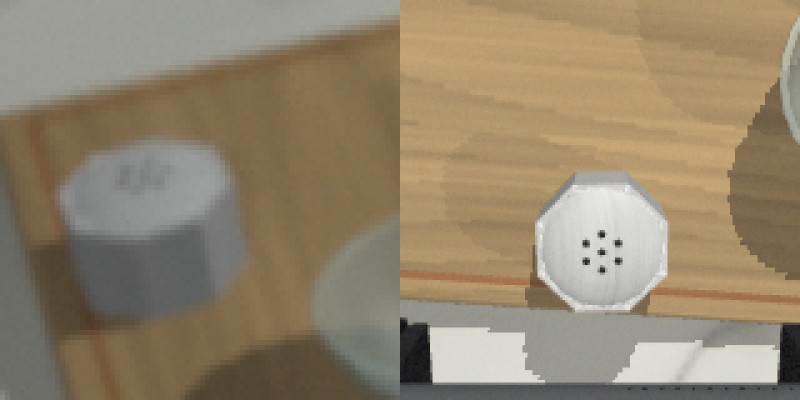

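The cap stands upright on the board. The central hole is at wrist px (313.4,194.4), and the flats are aligned with the tool. Next I'll triangulate it with the scene view, and also measure the jar mouth more carefully.

```bash
python3 - <<'E'
from h import *
c,a=pickle.load(open('w2.pkl','rb'))
u,v=proj(a,[.533,-.28,.04]).astype(int)
ps=(u-40+28.4,v-40+35.2)
print(tri([ray(c,313.4,194.4),ray(a,*ps)]),onz(c,313.4,194.4,.061))
h=cv2.cvtColor(c['color'],cv2.COLOR_RGB2HSV);m=((h[...,2]>195)&(h[...,1]<30)).astype(np.uint8)[150:225,280:350]
m=cv2.morphologyEx(m,3,np.ones((5,5)));cn,_=cv2.findContours(m,0,2);q=max(cn,key=cv2.contourArea)+[280,150]
rr=cv2.minAreaRect(q);print(rr,cv2.boundingRect(q),onz(c,*rr[0],.056))
E
```

```text
(array([ 0.53243633, -0.2993807 ,  0.06021179]), [np.float64(0.17094141991525916), np.float64(0.17094141991540313)]) [ 0.53238554 -0.29933908  0.061     ]
((313.5, 192.5), (49.0, 51.0), 90.0) (288, 168, 52, 50) [ 0.53249618 -0.29850092  0.056     ]
```

drive_tool:
  series:
    - [[-0.15,-0.7,-3],0]
    - [[0,0,-4],0]
    - [[0,0,-4],0]
    - [[0,0,-3],0]
    - [[0,0,-1.5],0]
    - [[0,0,-0.5],0]
    - [[0,0,0],0]
    - [[0,0,0],0]
    - [[0,0,0],0]
    - [[0,0,0],0]

```text
time: 14.3
ee_pos: [0.5319, -0.2991, 0.0396]
eef_rot: [0.71, 0.704, 0.0, 0.0]
ft_force: [-0.1, -0.1, -1.0]
width: 0.087
grip_force: 0.0
```

drive_tool:
  series:
    - [[0,0,0],0]
    - [[0,0,0],0]
    - [[0,0,0],0]
    - [[0,0,0],0]
    - [[0,0,0],0]
    - [[0,0,0],0]
    - [[0,0,0],0]
    - [[0,0,4],0]
    - [[0,0,4],0]
    - [[0,0,6],0]
  hand: 1
  newtons: 20

```text
time: 15.55
ee_pos: [0.5305, -0.2986, 0.179]
eef_rot: [0.71, 0.704, -0.0, -0.002]
ft_force: [0.4, -0.4, -0.8]
width: 0.0576
grip_force: 20.0
```

drive_tool:
  series:
    - [[0,5,2],0]
    - [[0,5,2],0]
    - [[0,5,0],0]
    - [[0.2,5,0],0]
    - [[0.5,5,0],0]
    - [[0.5,5,0],0]
    - [[0.3,5,0],0]
    - [[0,3,0],0]
    - [[0,0,0],0]
    - [[0,0,0],0]

```text
time: 16.8
ee_pos: [0.5467, 0.0801, 0.2189]
eef_rot: [0.71, 0.704, -0.0, 0.0]
ft_force: [-0.4, -0.9, -0.8]
width: 0.0581
grip_force: 20.0
```

```bash
python3 - <<'E'
from bench import r,vision
from h import *
s=r.read_state();w=vision.camera('wrist')
c=wcam(s,w);pickle.dump(c,open('w3.pkl','wb'));print(s['time'],s['ee_pos'],s['eef_rot'],s['width'],s['joint_positions'].round(2),proj(c,[.553,.164,.12]))
cv2.imwrite('pics/w3.png',w['color'][...,::-1])
E
```

```text
16.8 [0.54669188 0.08013411 0.21889029] [ 7.10192387e-01  7.04007580e-01 -2.96016752e-04  1.13808476e-04] 0.05806935230498948 [ 0.4   0.26 -0.73  1.64  0.18  1.31 -0.37] [321.55256034 104.37338451]
```

View pics/w3.png

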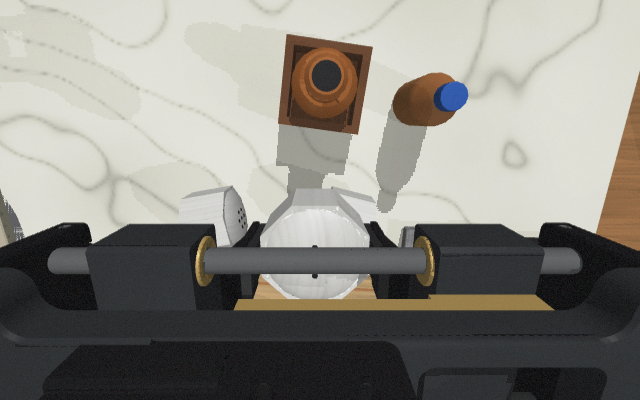

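The wrist view shows the dark mouth at about (327,76) in the caddy, with the cap held level. The earlier dark mask was off, so I'll redo the mouth from wrist, top and scene together.

```bash
python3 - <<'E'
from h import *
a,b=pickle.load(open('v0.pkl','rb'));c=pickle.load(open('w3.pkl','rb'));R=[]
for n,k,(x,y),hw in(('w',c,(327,76),22),('t',b,(222,226),9),('s',a,(370,153),9)):
    h=cv2.cvtColor(k['color'],cv2.COLOR_RGB2HSV)[y-hw:y+hw+1,x-hw:x+hw+1]
    m=((h[...,1]<140)&(h[...,2]<75)).astype(np.uint8)
    q,l,st,ce=cv2.connectedComponentsWithStats(m)
    if q<2: print(n,h[hw]);continue
    i=1+np.argmax(st[1:,4]);p=ce[i]+[x-hw,y-hw];print(n,st[i],p,onz(k,*p,.12));R.append(ray(k,*p))
print(tri(R));print(tri(R[:2]))
for p in((286,36),(371,48),(357,134),(279,124)):print(onz(c,*p,.045)[:2].round(4))
E
```

```text
w [  7   6  29  32 722] [326.07202216  75.28254848] [0.5568577  0.18715647 0.12      ]
t [  2   2  13  14 132] [221.27272727 225.12878788] [0.55780772 0.18711099 0.12      ]
s [ 4  6 11  4 32] [369.75    151.46875] [0.55712502 0.18678031 0.12      ]
(array([0.55725624, 0.18701475, 0.12002839]), [np.float64(0.4226831003889992), np.float64(0.5566289936380997), np.float64(0.26889434938151274)])
(array([0.55740088, 0.18745686, 0.11815391]), [np.float64(0.47166918997482576), np.float64(0.4716691899746797)])
[0.5177 0.2366]
[0.6074 0.2243]
[0.5952 0.1352]
[0.5065 0.1471]
```

drive_tool:
  series:
    - [[0.5,5.3,0],0]
    - [[0.5,5.4,0],0]
    - [[0.05,0,0],0]
    - [[0,0,-2],0]
    - [[0,0,-2],0]
    - [[0,0,-2],0]
    - [[0,0,0],0]
    - [[0,0,0],0]
    - [[0,0,0],0]
    - [[0,0,0],0]

```text
time: 18.1
ee_pos: [0.5575, 0.1882, 0.1597]
eef_rot: [0.71, 0.704, 0.0, 0.0]
ft_force: [-0.0, -0.3, -0.9]
width: 0.0576
grip_force: 20.0
```

drive_tool:
  series:
    - [[0,-0.1,-1],0]
    - [[0,0,-1],0]
    - [[0,0,-0.8],0]
    - [[0,0,-0.5],0]
    - [[0,0,-0.4],0]
    - [[0,0,-0.2],0]
    - [[0,0,-0.1],0]
    - [[0,0,-0.1],0]
    - [[0,0,0],0]
    - [[0,0,0],0]

```text
time: 19.35
ee_pos: [0.5573, 0.1871, 0.1189]
eef_rot: [0.71, 0.704, 0.0, 0.0]
ft_force: [-2.5, -0.7, 5.6]
width: 0.058
grip_force: 20.0
```

drive_tool:
  series:
    - [[0,0,0],3]
    - [[0,0,0],3]
    - [[0,0,0],3]
    - [[0,0,0],3]
    - [[0,0,0],3]
    - [[0,0,0],3]
    - [[0,0,0],3]
    - [[0,0,0],3]
    - [[0,0,0],3]
    - [[0,0,0],3]

```text
time: 20.6
ee_pos: [0.5578, 0.1874, 0.119]
eef_rot: [0.503, 0.864, 0.001, 0.001]
ft_force: [-0.7, 0.2, 3.4]
width: 0.0578
grip_force: 20.0
```

drive_tool:
  series:
    - [[0,0,-0.05],3]
    - [[0,0,0],3]
    - [[0,0,0],3]
    - [[0,0,0],3]
    - [[0,0,0],3]
    - [[0,0,0],3]
    - [[0,0,0],3]
    - [[0,0,0],3]
    - [[0,0,0],3]
    - [[0,0,0],3]

```text
time: 21.85
ee_pos: [0.5581, 0.1876, 0.1186]
eef_rot: [0.262, 0.965, 0.001, 0.001]
ft_force: [1.4, 1.0, 2.7]
width: 0.0579
grip_force: 20.0
```

drive_tool:
  series:
    - [[-0.05,-0.05,-0.1],3]
    - [[0,0,0],3]
    - [[0,0,0],3]
    - [[0,0,0],3]
    - [[0,0,0],3]
    - [[0,0,0],3]
    - [[0,0,0],3]
    - [[0,0,0],3]
    - [[0,0,0],3]
    - [[0,0,0],3]

```text
time: 23.1
ee_pos: [0.5573, 0.1868, 0.1169]
eef_rot: [0.004, 1.0, 0.001, 0.001]
ft_force: [2.1, 2.1, -2.2]
width: 0.0587
grip_force: 20.2
```

drive_tool:
  series:
    - [[0,0,-0.15],0]
    - [[0,0,-0.15],0]
    - [[0,0,-0.15],0]
    - [[0,0,-0.1],0]
    - [[0,0,0],0]
    - [[0,0,0],0]
    - [[0,0,0],0]
    - [[0,0,0],0]
    - [[0,0,0],0]
    - [[0,0,0],0]

```text
time: 24.35
ee_pos: [0.5578, 0.1872, 0.1131]
eef_rot: [0.005, 1.0, 0.001, 0.001]
ft_force: [-1.7, -0.2, 13.1]
width: 0.0589
grip_force: 20.1
```

```bash
python3 - <<'E'
from bench import r
s=r.read_state();print(s['ee_pos'],s['eef_rot'],s['ft_force'],s['torque'],s['joint_positions'])
E
```

```text
[0.55777159 0.18720837 0.11306696] [5.08071436e-03 9.99986045e-01 5.09706094e-04 1.35528436e-03] [-1.70447504 -0.21560001 13.13171214] [-0.01790961  0.37964011 -0.96564992] [ 0.38694453  0.55591946 -1.02597587  1.66281393  0.50399288  1.21013655
  0.80568526]
```

The cap has dropped in and is blocked anticlockwise (−0.97 N m). I'll relieve the torque and let it settle.

drive_tool:
  series:
    - [[0,0,0],-2]
    - [[0,0,0],-2]
    - [[0,0,0],-2]
    - [[0,0,0],-2]
    - [[0,0,0],-2]
    - [[0,0,0],0]
    - [[0,0,0],0]
    - [[0,0,0],0]
    - [[0,0,0],0]
    - [[0,0,0],0]

```text
time: 25.6
ee_pos: [0.5568, 0.1867, 0.1114]
eef_rot: [0.092, 0.996, 0.0, 0.0]
ft_force: [0.2, 0.8, 5.4]
width: 0.0592
grip_force: 20.1
```

```bash
python3 - <<'E'
from bench import r
s=r.read_state();print(s['ee_pos'],s['eef_rot'],s['ft_force'],s['torque'],s['width'])
E
```

```text
[0.55684651 0.18669501 0.11138246] [9.17283521e-02 9.95784040e-01 1.12215911e-04 2.08062098e-04] [0.23262097 0.83555389 5.44151843] [ 0.14363567 -0.11189063 -0.01959433] 0.05916812876016472
```

drive_tool:
  series:
    - [[0,0,0],-6]
    - [[0,0,0],-6]
    - [[0,0,-0.05],-6]
    - [[0,0,-0.05],-6]
    - [[0,0,-0.05],-6]
    - [[0,0,-0.05],-6]
    - [[0,0,-0.05],-6]
    - [[0,0,-0.05],-6]
    - [[0,0,-0.05],-6]
    - [[0,0,-0.05],-6]

```text
time: 26.85
ee_pos: [0.5574, 0.187, 0.1081]
eef_rot: [0.579, 0.816, 0.001, 0.001]
ft_force: [0.3, 1.0, 9.4]
width: 0.0585
grip_force: 20.0
```

```bash
python3 - <<'E'
from bench import r
s=r.read_state();print(s['ee_pos'],s['eef_rot'],s['ft_force'],s['torque'],s['width'])
E
```

```text
[0.55740264 0.18695392 0.10812338] [5.78686835e-01 8.15549208e-01 7.84144760e-04 6.48996943e-04] [0.26167324 0.98727148 9.43930897] [-0.03373767 -0.10965115  0.06664452] 0.05853644608745738
```

drive_tool:
  series:
    - [[0,0,0],-3]
    - [[0,0,0],-3]
    - [[0,0,-0.03],-3]
    - [[0,0,0],-3]
    - [[0,0,-0.03],-3]
    - [[0,0,0],-3]
    - [[0,0,-0.03],-3]
    - [[0,0,0],-3]
    - [[0,0,0],-3]
    - [[0,0,0],-3]

```text
time: 28.1
ee_pos: [0.5572, 0.1868, 0.1069]
eef_rot: [0.77, 0.639, 0.001, 0.0]
ft_force: [1.3, 0.6, 5.7]
width: 0.0592
grip_force: 20.0
```

```bash
python3 - <<'E'
from bench import r
s=r.read_state();print(s['ee_pos'],s['eef_rot'],s['ft_force'],s['torque'],s['width'])
E
```

```text
[0.55720258 0.18681133 0.10694117] [7.69502813e-01 6.38642988e-01 6.58068017e-04 3.49163503e-04] [1.33645976 0.60571448 5.69643046] [ 0.03826399 -0.24616158  0.21760623] 0.05916277104648122
```

drive_tool:
  series:
    - [[0,0,0],-3]
    - [[0,0,0],-3]
    - [[0,0,0],-3]
    - [[0,0,0],-3]
    - [[0,0,0],-3]
    - [[0,0,0],-3]
    - [[0,0,0],0]
    - [[0,0,0],0]
    - [[0,0,0],0]
    - [[0,0,0],0]

```text
time: 29.35
ee_pos: [0.5572, 0.1869, 0.1067]
eef_rot: [0.859, 0.512, 0.001, 0.0]
ft_force: [1.6, 1.0, 5.9]
width: 0.0603
grip_force: 20.0
```

```bash
python3 - <<'E'
from bench import r
s=r.read_state();print(s['ee_pos'],s['eef_rot'],s['ft_force'],s['torque'],s['width'])
E
```

```text
[0.55716629 0.18693186 0.10666538] [8.58786596e-01 5.12332922e-01 7.11936741e-04 2.30369468e-04] [1.63199399 0.96678586 5.90893017] [ 0.06954711 -0.49277637  0.96657399] 0.06028054917140429
```

Hard stop reached, and the cap is 12.3 mm below its first resting height, which matches home. I'll relax the twist, let go, retreat and check.

drive_tool:
  series:
    - [[0,0,0.05],2]
    - [[0,0,0.05],2]
    - [[0,0,0],2]
    - [[0,0,0],0]
    - [[0,0,0],0]
    - [[0,0,0],0]
    - [[0,0,0],0]
    - [[0,0,0],0]
    - [[0,0,0],0]
    - [[0,0,0],0]

```text
time: 30.6
ee_pos: [0.5566, 0.1865, 0.1071]
eef_rot: [0.831, 0.556, -0.0, 0.0]
ft_force: [0.8, 0.3, -0.2]
width: 0.0605
grip_force: 20.0
```

drive_tool:
  series:
    - [[0,0,0],0]
    - [[0,0,0],0]
    - [[0,0,0],0]
    - [[0,0,0],0]
    - [[0,0,0],0]
    - [[0,0,2],0]
    - [[0,0,3],0]
    - [[0,0,3],0]
    - [[0,0,3],0]
    - [[0,0,1],0]
  hand: 0

```text
time: 31.85
ee_pos: [0.5575, 0.1872, 0.2303]
eef_rot: [0.831, 0.556, 0.002, 0.001]
ft_force: [-0.8, 0.5, -0.2]
width: 0.0874
grip_force: 0.0
```

```bash
python3 - <<'E'
from bench import r,vision
from h import *
s=r.read_state();w=vision.camera('wrist');a=vision.camera('scene');c=wcam(s,w);pickle.dump((c,a),open('w4.pkl','wb'))
print(s['time'],s['ee_pos'],s['width'],s['ft_force'])
home=[.5573,.187,.129]
u,v=proj(a,home);print('scene pred',u,v);u,v=int(u),int(v);A=cv2.resize(a['color'][v-30:v+50,u-40:u+40],(400,400),interpolation=3)
U,V=proj(c,home);print('wrist pred',U,V);U,V=int(U),max(int(V),80);B=cv2.resize(w['color'][V-80:V+80,U-80:U+80],(400,400),interpolation=3)
cv2.imwrite('pics/s6.png',np.hstack([A,B])[...,::-1]);print((u,v),(U,V))
E
```

```text
31.85 [0.55745626 0.18718434 0.23031179] 0.08740313113066742 [-0.77378797  0.49792586 -0.18933526]
scene pred 370.1530018168461 147.76533263187363
wrist pred 314.608456912963 198.14094517449564
(370, 147) (314, 198)
```

View pics/s6.png

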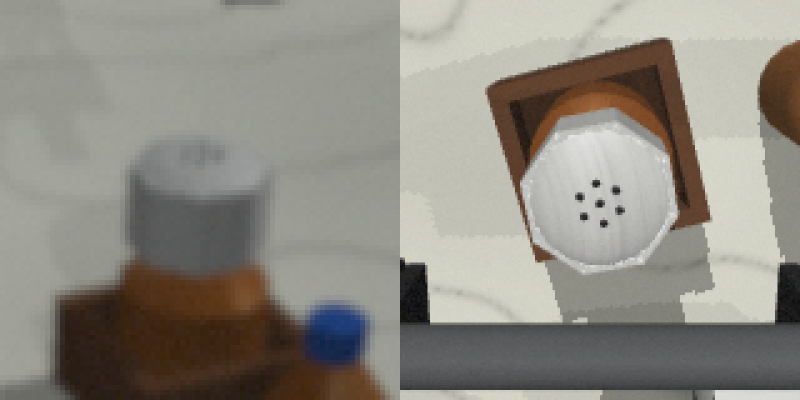

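The view shows the cap level on the jar. Its centre hole is at scene (370.4,147.6) and wrist (314,199), against a home prediction of (370.2,147.8) and (314.6,198.1). It's home and released.

```bash
python3 -c "
from bench import r
print(r.close_job())"
```

```text
the job is handed in; nothing more can be done
None
```

The shaker top was stood upright on the board and let go, then retaken and screwed onto the amber jar to its hard stop and released. The last pictures show it home, and the job was handed in at about 32 s; no verdict came back.

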